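# Turn a mortar bar end for end on the length gauge bench

## Robot

A 6-joint arm with a two-finger parallel gripper is mounted at the origin on the work surface. World frame = base frame: x ahead of the robot, y to its left, z up, the work surface at z = 0. Lengths are in m, angles in rad, forces in N, time in s.
With the tool pointing down it reaches from about 0.35 to 1 m from the base axis. Payload 7.1 kg.
Tool frame: the origin (TCP) lies at the very end of the fingers, on their centre line; the grasp point (between the pads) lies 19 mm behind it (r.pinch_z is the distance from the TCP to the grasp point, in m); y points along the fingers, z is the direction in which the jaws open and shut, and the axes are right-handed (so a half turn about y gives the same grasp; the last joint's range is limited). The gripper opens to 85 mm and grips with 20 to 120 N. Pads are 22 mm wide; open, the fingers measure 114 mm over their backs; the gripper's body (76 mm by 85 mm) begins 54 mm behind the grasp point. The pads swing forward as they close: fully open they stand 13 mm farther back than shut.
Start: joints at [1.251, 0.423, 1.63, -0, 1.089, -0.019], TCP at [0.185, 0.597, 0.231] pointing down, gripper open.
Joint ranges: [-3, 3], [-0.9, 2.11], [0.09, 2.58], [-1.31, 4.45], [0.11, 2.69], [-2.54, 2.54]. Speed limits (rad/s): [2.39, 2.39, 3.01, 3.14, 3.14, 3.14].

## Interface

Orientations are given as a rotation vector (axis times angle).
In Python, from plant import telemetry, cams, workorder, r gives the robot as it stands.
- The arm moves only by the tool send_rows, never from a script. Its argument "steps" is text: rows parted by semicolons, each of 4 numbers parted by spaces: the shift along the world's x, y, z in mm, then the turn about the world's z in degrees. In form: tx ty tz yaw; .... A call has 1 to 5 rows; each row is the pose to reach, as a shift and turn from the pose commanded when the call began; what a row does not reach only later rows make up. A row lasts 1/10 s, in which the tool goes at most 50 mm and 8.59 degrees, less where a joint would pass 70% of its speed; a pose out of reach is approached as far as the arm can. A call with a gripper value outside its range is refused whole. "claw" is the opening, from -1 (shut) to 1 (fully open), so that 0 is half open, set as the call begins (left out, the last holds). The fingers move at their own pace and stop on an object; "squeeze" is the grip in N (left out, the last holds). Time passes only in rows, so rows that repeat a pose let the fingers close. It gives the time, the measured TCP pose, the force and the opening at its end, in the units of the state.
- telemetry.read_state(): the state, without advancing time (a new reading comes with each control period).
- cams.capture(name): name is "scene" or "top" or "wrist"; returns a dict with "img" (480x640x3 uint8, blue, green, red), "fx", "fy", "cx", "cy" (pixels), "extrinsics" (4x4, takes a point from world to camera coordinates). Camera axes: x right, y up, looking along -z (the intrinsics and any distortion apply to the point x, -y, -z); pixel columns grow to the right and rows downward; lengths in m; the calibration is good to about 2 mm. A picture is of the moment at which its call begins. There is no depth.
- workorder.job_done(): hands the job in, once; it reports no verdict.
The state is a dict: "time_s": time; "qpos": joint angles; "joint_vel": joint speeds; "effort": joint torques, N m; "position": TCP position; "orientation": TCP orientation; "force": force on the tool from outside, world axes, zero at the start; "wrist_torque": the same for the moment, N m; "finger_gap": finger opening in m.
Only numpy, scipy, OpenCV 4.12 (cv2) and the standard library are available. Lean on these libraries where they do the work, as an engineer would, in place of code of your own. Each camera call takes 0.05 s, during which the arm holds its last target.

## Task

The mortar bar on the gauge bench has been measured with its plain end forward; now measure it the other way round. Lift it clear, turn it end for end without the bar or the arm striking the two upright posts or the gauge, and set it down gently on the bench with its steel stud towards the gauge, then push it through the converging guides until it is fully home against the shoulders and the stud has pushed the gauge's spindle in. Leave it lying there and leave everything else where it stands.

Things in the scene. Friction and masses are not known exactly. Their poses are not given: they have to be found in the camera images.
- bar: the mortar bar to turn: grey concrete, 35 x 35 mm section, 220 mm long, about 0.6 kg; one steel stud (14 mm across, sticking out 14 mm) in the middle of one end face, the other end plain. Origin: underside centre of the prism, which spans x = -110 to 110, z = 0 to 35 mm; x points to the stud end, z up. Starts on the bench plate behind the guides, stud away from the gauge.
- stud_tip (a point): centre of the tip of the bar's stud (in the bar's frame x = 124 mm, z = 17.5 mm)
- bench: the fixed measuring bench: dark steel plate 470 x 220 mm, 16 mm thick, on the table. Origin: on the table, on the bench's centre line; x along the bench towards the gauge, y across, z up; the plate spans x = -250 to 220 mm, y = -110 to 110 mm, top at z = 16 mm. A bar that is home has its origin at bench x = 0, y = 0 (within 2 mm).
- guide_mouth (a point): point on the plate's top on the centre line at the guides' mouth (bench x = 28 mm). Two aluminium guides, 26 mm high, 14 mm thick, mirror images about the centre line, converge from a gap of 70 mm here to 38 mm at bench x = 60 mm, then run parallel, 38 mm apart, to the shoulders
- anvil (a point): point on the bench's centre line in the plane of the two steel shoulders' faces (bench x = 110 mm), 17.5 mm above the plate, the height of the stud's axis. The shoulders, 36 mm high, stop the bar's end face; the stud passes between them through a 22 mm gap
- gauge: the dial gauge and its grey bracket beyond the shoulders, fixed on the bench from bench x = 138 to 200 mm, up to 110 mm high; its round dial leans back towards the bar. Origin: on the plate's top above the bench's origin, same axes as the bench.
- gauge_spindle (a joint): how far the gauge's brass spindle is pushed in, m: 0 free, 0.007 with the bar fully home stud first, 0.010 at its limit; light spring (under 1 N), it stays pushed in while the bar lies there (the bar's friction holds it)
- spindle_tip (a point): centre of the spindle's flat end, 10 mm across, on the bench's centre line 17.5 mm above the plate; free, it is at bench x = 117 mm; it moves towards bench +x when pushed
- post_a: upright round steel post, 16 mm across, 160 mm tall, on the bench plate at bench x = -70, y = +96 mm. Origin: centre of its foot, on the plate's top
- post_b: the same post on the other side, at bench x = -120, y = -96 mm. Origin: centre of its foot, on the plate's top
- cyl_a: bystander: small concrete cylinder, 50 mm across, 100 mm tall, 0.45 kg, standing loose on the bench plate beside the guides. Origin: centre of its underside
- cyl_b: bystander: the same kind of cylinder, standing loose on the table beside the bench. Origin: centre of its underside
- spare_bar: bystander: another mortar bar, 220 x 35 x 35 mm, without a stud, lying on the table. Origin: centre of its underside, x along it
- case: bystander: black instrument case, 240 x 90 x 32 mm, on the table. Origin: centre of its underside, x along it
- caliper: bystander: steel caliper, 230 mm long, lying flat on the table. Origin: underside of the middle of its beam, x along it
- brush: bystander: hand brush lying on the table, x along it
There are look-alikes about, which are no part of the job. Leave any brown or purple look-alike of the bar alone.

How it is judged:
By the outcome, as a careful person would: the job done as asked, in the order asked, and still so for the second after the job is handed in, with the robot touching nothing.
It also fails if it takes over 58 s, if anything falls off the work surface, if the arm or the gripper's body presses on something with over 40 N, if the wrist force passes 120 N, or if a joint passes its speed limit or range.

## Working session

There is one attempt and no reset: what is moved stays moved. The work goes in short steps, Python scripts to look and compute and a tool call to move; the robot and the scene stay as the last step left them, time stands still between calls to the robot, and variables do not carry over. Pictures are saved under pics/ and viewed, and the job is handed in when it is done.

Besides the shell and the picture viewer there is one more tool, called after ">>>" in YAML: its name, and indented under it one key for each argument. send_rows: Moves the arm, as the interface text tells. Its arguments: {"type":"object","properties":{"steps":{"type":"string"},"claw":{"type":"number"},"squeeze":{"type":"number"}},"required":["steps"]}

```bash
ls; mkdir -p pics
python3 - <<'E'
from plant import telemetry,cams,r
import cv2,numpy as np
print(telemetry.read_state())
for n in ["scene","top"]:
    c=cams.capture(n); cv2.imwrite(f"pics/{n}0.png",c["img"]); print(n,c["fx"],c["fy"],c["cx"],c["cy"],c["extrinsics"],[k for k in c])
print([a for a in dir(r) if a[0]!='_'])
E
```

```text
pics
{'time_s': 0.0, 'qpos': array([ 1.25098659e+00,  4.23877197e-01,  1.63066361e+00,  1.18406863e-05,
        1.08863391e+00, -1.89960129e-02]), 'joint_vel': array([ 0.00080567,  0.00206267,  0.00081417,  0.00018395,  0.00089531,
       -0.00046976]), 'effort': array([ 7.76898687e-04, -5.57364786e+01, -2.81746280e+01,  3.61581203e-05,
        7.36174436e-03,  4.47071056e-05]), 'position': array([0.184985  , 0.59642786, 0.23053337]), 'orientation': array([-1.55943084,  0.23637061, -0.23593396]), 'force': array([-0.7008928 ,  0.14696208, -0.11313721]), 'wrist_torque': array([ 0.05523894,  0.04150162, -0.00765914]), 'finger_gap': 0.08545538313912421}
scene 520.9327376034103 520.9327376034103 321.2046747854741 241.83711541533418 [[ 0.8345958   0.55070002 -0.01339184 -0.44589786]
 [-0.4467621   0.69089795  0.56838688  0.2087468 ]
 [ 0.32226307 -0.46839034  0.82265242 -1.57551974]
 [ 0.          0.          0.          1.        ]] ['img', 'fx', 'fy', 'cx', 'cy', 'extrinsics']
top 486.98588880246774 486.98588880246774 316.0021244563035 244.9563124556371 [[-0.00290302 -0.99996331  0.00805899  0.00426668]
 [ 0.98597247 -0.0015173   0.16690111 -0.52115419]
 [-0.16688276  0.00843046  0.9859407  -1.20488232]
 [ 0.          0.          0.          1.        ]] ['img', 'fx', 'fy', 'cx', 'cy', 'extrinsics']
['Unreachable', 'pinch_z']
```

View pics/scene0.png

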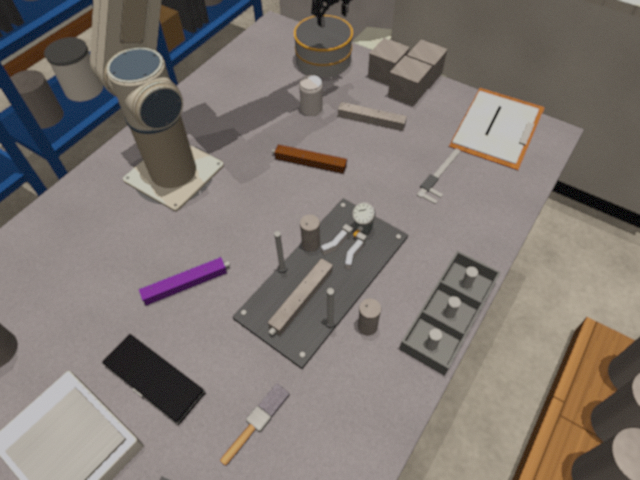

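View pics/top0.png

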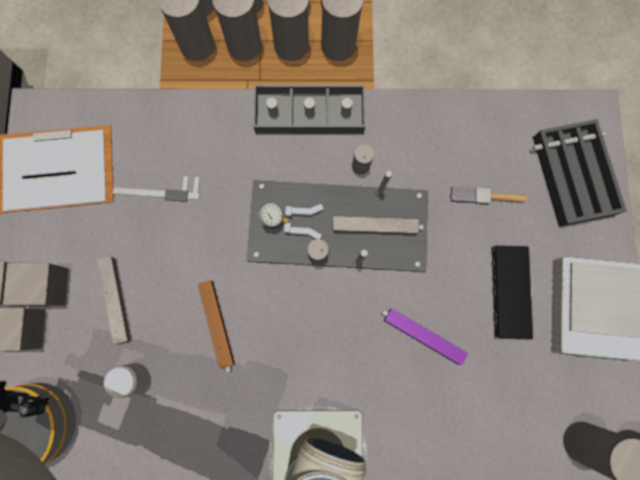

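The top view shows the bench with its gauge (270,215) to the left, which is world +y. The grey bar runs from (333,225) to (420,227), with its stud at the right. I'll enlarge this area next.

```bash
cat > h.py <<'E'
import numpy as np,cv2
from plant import telemetry,cams,r
def ray(c,u,v):
    E=c["extrinsics"];R=E[:3,:3];t=E[:3,3]
    d=R.T@np.array([(u-c["cx"])/c["fx"],-(v-c["cy"])/c["fy"],-1.]); return -R.T@t,d
def atz(c,u,v,z):
    o,d=ray(c,u,v); return o+d*(z-o[2])/d[2]
def proj(c,p):
    q=c["extrinsics"]@np.append(p,1.); return np.array([c["cx"]-c["fx"]*q[0]/q[2],c["cy"]+c["fy"]*q[1]/q[2]])
E
python3 - <<'E'
import cv2
i=cv2.imread("pics/top0.png")
cv2.imwrite("pics/t0a.png",cv2.resize(i[170:280,240:440],None,fx=4,fy=4,interpolation=cv2.INTER_CUBIC))
i=cv2.imread("pics/scene0.png")
cv2.imwrite("pics/s0a.png",cv2.resize(i[190:370,225:415],None,fx=3,fy=3,interpolation=cv2.INTER_CUBIC))
E
```

```text
(no output)
```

View pics/t0a.png

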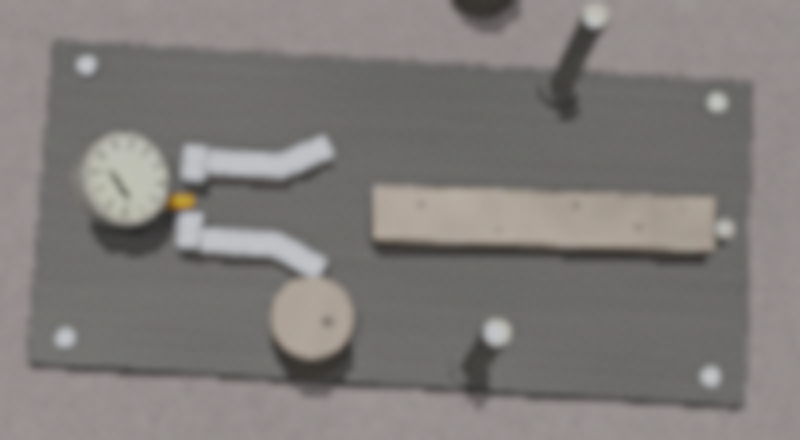

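View pics/s0a.png

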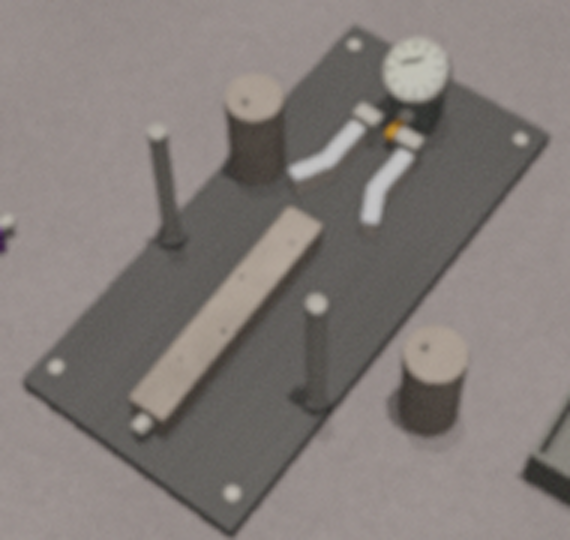

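```bash
cat > m1.py <<'E'
from h import *
from scipy.optimize import least_squares
from scipy.spatial.transform import Rotation as Ro
c=cams.capture("top"); s=cams.capture("scene")
T=lambda x,y:(240+(x+.5)/4-.5,170+(y+.5)/4-.5)
S=lambda x,y:(225+(x+.5)/3-.5,190+(y+.5)/3-.5)
mm=.001
# bench pts
P=[((220,-110,16),c,T(55,40)),((-250,-110,16),c,T(752,82)),((-250,110,16),c,T(743,406)),((220,110,16),c,T(30,364)),
 ((-70,96,176),c,T(497,332)),((-120,-96,176),c,T(595,15)),
 ((220,-110,16),s,S(549,136)),((-250,-110,16),s,S(233,530)),((-250,110,16),s,S(25,380)),((220,110,16),s,S(354,26)),
 ((-70,96,176),s,S(158,132)),((-120,-96,176),s,S(317,303))]
def W(p,q):
    a=p[2];C,Sn=np.cos(a),np.sin(a);x,y,z=np.array(q)*mm
    return np.array([p[0]+C*x-Sn*y,p[1]+Sn*x+C*y,z])
def fit(P,x0):
    f=lambda p:np.concatenate([proj(k,W(p,q))-u for q,k,u in P])
    r_=least_squares(f,x0,loss='soft_l1'); print(r_.x,np.degrees(r_.x[2]));print(np.round(f(r_.x).reshape(-1,2),1).tolist());return r_.x
for sel in (P[:6],P[6:],P): b=fit(sel,[.6,0,1.57])
B=[((-110,-17.5,51),c,T(373,184)),((110,-17.5,51),c,T(715,196)),((110,17.5,51),c,T(713,249)),((-110,17.5,51),c,T(374,240))]
# bar initial: x to stud (away from gauge): world -y
B=[((-110,17.5,51),c,T(373,184)),((110,17.5,51),c,T(715,196)),((110,-17.5,51),c,T(713,248)),((-110,-17.5,51),c,T(373,240)),
]
B2=[((-110,17.5,51),s,S(323,227)),((110,17.5,51),s,S(164,421)),((110,-17.5,51),s,S(132,399)),((-110,-17.5,51),s,S(289,207))]
for sel in (B,B2,B+B2): q=fit(sel,[.6,0,-1.57])
a=b[2];d=(q-b)[:2]; print("bar in bench mm",np.array([[np.cos(a),np.sin(a)],[-np.sin(a),np.cos(a)]])@d*1e3, np.degrees(q[2]-b[2]))
st=telemetry.read_state();print(Ro.from_rotvec(st["orientation"]).as_matrix().round(3))
print(proj(c,[st['position'][0],st['position'][1],.23]))
E
python3 m1.py
```

```text
[ 0.58081521 -0.0411402   1.50907312] 86.46352073065952
[[-0.5, -0.2], [0.3, -0.3], [0.9, 0.3], [-1.1, 0.1], [0.0, 0.1], [0.2, -0.0]]
[ 0.58318087 -0.04153581  1.51136608] 86.59489750653646
[[1.0, -0.9], [-0.2, 1.3], [-1.3, 0.2], [0.0, -1.2], [0.0, -0.3], [0.3, 0.1]]
[ 0.58183454 -0.0412239   1.51071748] 86.5577355244613
[[-0.6, -0.4], [0.3, -0.8], [1.0, -0.3], [-1.0, -0.2], [0.1, -0.4], [0.2, -0.5], [0.7, -1.1], [-0.7, 0.8], [-1.7, -0.3], [-0.3, -1.5], [-0.4, -0.6], [-0.2, -0.3]]
[ 0.57470993 -0.14997899 -1.60208523] -91.79272201543291
[[0.0, 0.3], [-0.2, -0.2], [0.4, 0.2], [-0.3, -0.4]]
[ 0.57693554 -0.1518883  -1.59897463] -91.61449781478642
[[0.2, -0.4], [0.2, 0.5], [-0.8, 0.1], [0.2, -0.3]]
[ 0.57575093 -0.1508077  -1.59974004] -91.65835255709685
[[0.3, 0.0], [0.1, -0.6], [0.8, -0.3], [0.1, -0.7], [0.1, -0.9], [0.1, -0.1], [-1.0, -0.5], [0.1, -0.8]]
bar in bench mm [-109.75136635   -0.50707171] -178.21608808155813
[[ 0.955 -0.     0.296]
 [-0.296 -0.001  0.955]
 [ 0.    -1.    -0.001]]
[ 29.32576253 391.05722651]
```

>>> send_rows:
  steps: "20 -37 0 -3.7; 39 -75 0 -7.4; 59 -112 0 -11.2; 78 -149 0 -14.9; 98 -187 0 -18.6"
  claw: 1
  squeeze: 60

```text
time_s: 0.7
position: [0.2835, 0.4084, 0.2312]
orientation: [-1.514, 0.491, -0.491]
force: [1.0, 0.2, 0.5]
finger_gap: 0.0854
```

>>> send_rows:
  steps: "20 -37 0 -3.7; 39 -75 0 -7.4; 59 -112 0 -11.2; 78 -149 0 -14.9; 98 -187 0 -18.6"

```text
time_s: 1.2
position: [0.3816, 0.2214, 0.2315]
orientation: [-1.44, 0.743, -0.743]
force: [1.4, 0.5, -0.1]
finger_gap: 0.0855
```

>>> send_rows:
  steps: "20 -37 0 -3.7; 39 -75 0 -7.4; 59 -112 0 -11.2; 78 -149 0 -14.9; 98 -187 0 -18.6"

```text
time_s: 1.7
position: [0.4796, 0.0342, 0.2314]
orientation: [-1.334, 0.99, -0.991]
force: [0.3, 1.2, -0.7]
finger_gap: 0.0856
```

>>> send_rows:
  steps: "20 -37 0 -3.7; 39 -75 0 -7.4; 59 -112 0 -11.2; 78 -149 0 -14.9; 97 -186 0 -18.7"

```text
time_s: 2.2
position: [0.5766, -0.1518, 0.2312]
orientation: [-1.193, 1.234, -1.234]
force: [-0.1, 0.4, -0.2]
finger_gap: 0.0852
```

Run:
```python
from h import *
from scipy.spatial.transform import Rotation as Ro
c=cams.capture("wrist");cv2.imwrite("pics/w1.png",c["img"]);st=telemetry.read_state()
print(st["position"],st["qpos"],Ro.from_rotvec(st["orientation"]).as_matrix().round(3))
import pickle;pickle.dump({k:c[k] for k in c if k!='img'},open('w1.pkl','wb'))
```

```text
[ 0.57969481 -0.1567877   0.23160376] [-0.28292053  0.38528292  1.68843626 -0.00237985  1.06359464 -0.24337347] [[-0.038  0.004  0.999]
 [-0.999 -0.003 -0.038]
 [ 0.003 -1.     0.004]]
```

View pics/w1.png

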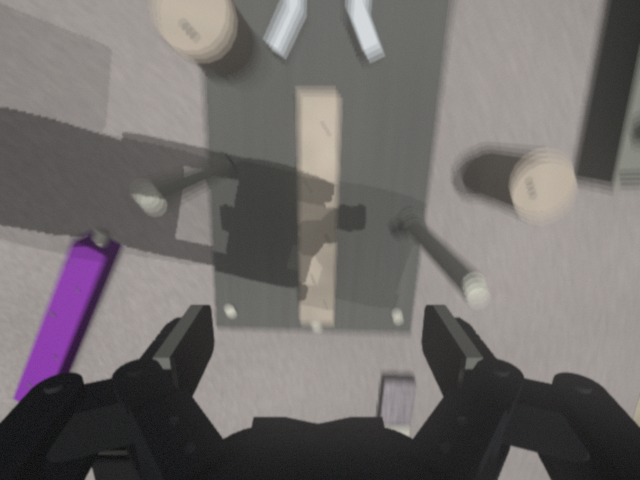

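The picture was taken while the arm was still settling. It shows the bar from (318,90) to (318,325), roughly centred between the fingers. I'll descend partway and look again.

>>> send_rows:
  steps: "0 0 -30 0; 0 0 -70 0; 0 0 -100 0; 0 0 -100 0; 0 0 -100 0"

```text
time_s: 2.75
position: [0.5761, -0.1499, 0.1315]
orientation: [-1.195, 1.232, -1.231]
force: [-0.3, 0.8, 0.9]
finger_gap: 0.0853
```

Run:
```python
from h import *
from scipy.spatial.transform import Rotation as Ro
c=cams.capture("wrist");cv2.imwrite("pics/w2.png",c["img"]);st=telemetry.read_state()
print(st["position"],st["qpos"],Ro.from_rotvec(st["orientation"]).as_matrix().round(3))
import pickle;pickle.dump({k:c[k] for k in c if k!='img'},open('w2.pkl','wb'))
```

```text
[ 0.57698855 -0.15016297  0.13257145] [-2.74553181e-01  5.07770176e-01  1.76061989e+00 -3.25516699e-05
  8.71689588e-01 -2.44518917e-01] [[-0.03   0.001  1.   ]
 [-1.    -0.    -0.03 ]
 [ 0.    -1.     0.001]]
```

View pics/w2.png

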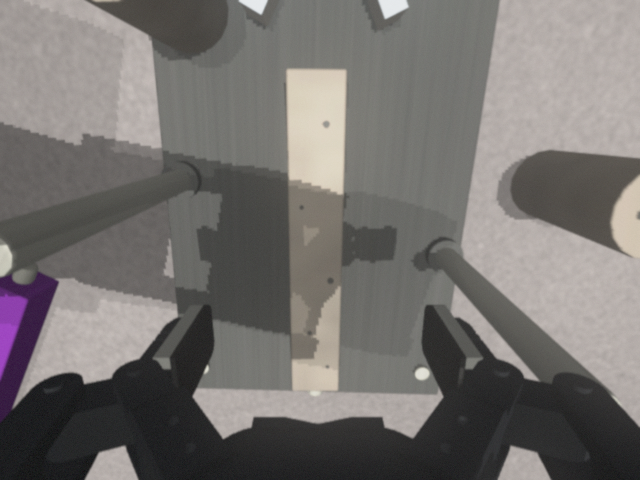

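The bar's top corners are at (287,69), (347,69), (338,391) and (291,391). The stud is at (315,394), and the post feet are near (183,178) and (440,252).

Run:
```python
from h import *
import pickle
c=pickle.load(open('w2.pkl','rb'))
p=[atz(c,*u,.051) for u in [(287,69),(347,69),(338,391),(291,391)]]
for q in p: print(q.round(4))
print("centre",np.mean(p,0)); v=(p[0]+p[1]-p[2]-p[3]);print(np.degrees(np.arctan2(v[1],v[0])), np.linalg.norm(v)/2)
a=atz(c,183,178,.016);b=atz(c,440,252,.016);print(a,b);v=a-b
# bench frame vector a-b=(50,192)
th=np.arctan2(v[1],v[0])-np.arctan2(192,50);print(np.degrees(th),np.linalg.norm(v))
R=np.array([[np.cos(th),-np.sin(th)],[np.sin(th),np.cos(th)]])
print("bench o",(a+b)[:2]/2-R@np.array([-.095,0]))
```

```text
[ 0.5613 -0.0414  0.051 ]
[ 0.5951 -0.0424  0.051 ]
[ 0.5873 -0.261   0.051 ]
[ 0.5523 -0.2599  0.051 ]
centre [ 0.57399794 -0.15115976  0.051     ]
87.80370042664255 0.21875266110077443
[ 0.48101124 -0.10472744  0.016     ] [ 0.6675834  -0.16591952  0.016     ]
86.43807949218672 0.19635081394356085
bench o [ 0.5801994 -0.040507 ]
```

>>> send_rows:
  steps: "-1 -1 -40 0; -1 -1 -80 0; -1 -1 -100 0; -1 -1 -108 0; -1 -1 -108 0"

```text
time_s: 3.3
position: [0.5759, -0.1512, 0.0241]
orientation: [-1.194, 1.231, -1.232]
force: [0.8, -0.8, -0.4]
finger_gap: 0.0853
```

>>> send_rows:
  steps: "0 0 0 0; 0 0 0 0; 0 0 0 0; 0 0 0 0; 0 0 0 0"
  claw: -1
  squeeze: 60

```text
time_s: 3.8
position: [0.5755, -0.1512, 0.0246]
orientation: [-1.194, 1.231, -1.232]
force: [-3.1, 0.9, 7.8]
finger_gap: 0.0339
```

>>> send_rows:
  steps: "0 0 0 0; 0 0 0 0; 0 0 0 0; 0 0 0 0; 0 0 0 0"

```text
time_s: 4.3
position: [0.5755, -0.1512, 0.0245]
orientation: [-1.194, 1.231, -1.232]
force: [-2.0, -0.4, 8.0]
finger_gap: 0.034
```

>>> send_rows:
  steps: "0 0 8 0; 0 0 25 0; 0 0 50 0; 0 0 80 0; 0 0 110 0"

```text
time_s: 4.8
position: [0.5746, -0.1509, 0.1349]
orientation: [-1.195, 1.232, -1.231]
force: [0.6, 1.1, -5.9]
finger_gap: 0.034
```

>>> send_rows:
  steps: "0 0 30 0; 0 0 60 0; 0 0 80 0; 0 0 90 0; 0 0 90 0"

```text
time_s: 5.3
position: [0.5756, -0.1512, 0.2251]
orientation: [-1.193, 1.229, -1.233]
force: [0.1, -1.2, -6.8]
finger_gap: 0.0336
```

Run:
```python
from h import *
c=cams.capture("scene");cv2.imwrite("pics/s3.png",cv2.resize(c["img"][130:370,175:495],None,fx=2.5,fy=2.5));st=telemetry.read_state()
print(st["position"],st["force"],st["wrist_torque"],st["finger_gap"])
```

```text
[ 0.57485818 -0.1509849   0.22357574] [-0.3633157   0.67949239 -6.3886235 ] [-0.01290883  0.09428362 -0.04007643] 0.0338967337388595
```

View pics/s3.png

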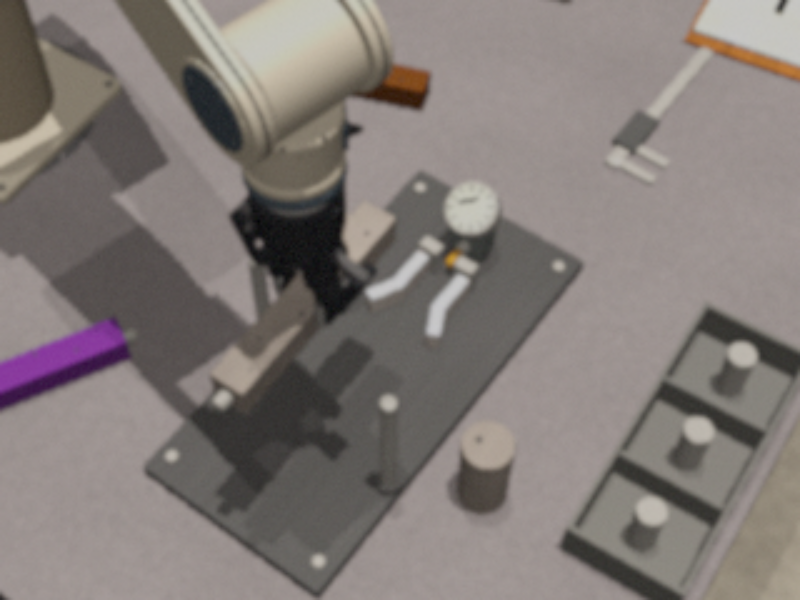

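The bar is held level with the stud at (222,398) in the crop. Its underside is about 40 mm above the post tops. j6 can't make the full 180° here, so I'll turn the bar a quarter turn, lay it across the rear of the plate, and regrasp.

>>> send_rows:
  steps: "0 -3 0 3; 0 -8 0 9; 0 -14 0 16; 0 -20 0 23; 0 -26 0 30"

```text
time_s: 5.85
position: [0.5739, -0.1769, 0.2212]
orientation: [-1.405, 0.838, -0.832]
force: [0.4, 1.0, -6.5]
finger_gap: 0.0335
```

>>> send_rows:
  steps: "-1 -6 0 7; -2 -12 0 14; -2 -18 0 21; -3 -24 0 28; -3 -30 0 35"

```text
time_s: 6.35
position: [0.5708, -0.2068, 0.2211]
orientation: [-1.54, 0.365, -0.359]
force: [-0.6, 0.2, -6.9]
finger_gap: 0.0339
```

>>> send_rows:
  steps: "-1 -6 0 7; -2 -12 0 14; -3 -16 0 20; -3 -18 0 23; -3 -18 0 23"

```text
time_s: 6.85
position: [0.568, -0.2249, 0.2213]
orientation: [-1.569, 0.054, -0.049]
force: [-0.2, 0.1, -6.6]
finger_gap: 0.034
```

Run:
```python
from h import *
c=cams.capture("top");cv2.imwrite("pics/t4.png",cv2.resize(c["img"][150:310,240:480],None,fx=3,fy=3));st=telemetry.read_state()
print(st["position"],st["qpos"],st["force"],st["wrist_torque"],st["finger_gap"])
```

```text
[ 0.5682199  -0.22477929  0.22158798] [-3.96183849e-01  4.15104732e-01  1.66760501e+00  3.21073481e-05
  1.06193598e+00 -1.90028869e+00] [ 1.01607937e+00 -5.78825191e-03 -6.87677991e+00] [ 0.03040557 -0.00727376  0.00034575] 0.03406717727356731
```

View pics/t4.png

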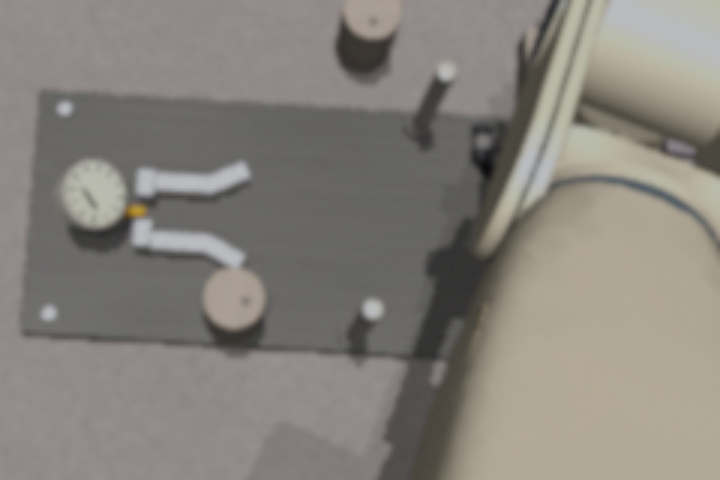

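>>> send_rows:
  steps: "0 0 -30 0; 0 0 -70 0; 0 0 -110 0; 0 0 -145 0; 0 0 -165 0"

```text
time_s: 7.4
position: [0.5669, -0.2239, 0.0544]
orientation: [-1.568, 0.056, -0.048]
force: [-0.6, 0.3, -6.9]
finger_gap: 0.0342
```

>>> send_rows:
  steps: "0 0 -10 0; 0 0 -18 0; 0 0 -24 0; 0 0 -28 0; 0 0 -30 0"

```text
time_s: 7.9
position: [0.5696, -0.2253, 0.0288]
orientation: [-1.571, 0.05, -0.052]
force: [-0.5, 0.2, -6.3]
finger_gap: 0.034
```

>>> send_rows:
  steps: "0 0 -1 0; 0 0 -2 0; 0 0 -3 0; 0 0 -3 0; 0 0 -3 0"

```text
time_s: 8.4
position: [0.5692, -0.2251, 0.0255]
orientation: [-1.57, 0.051, -0.051]
force: [0.6, 0.3, -6.9]
finger_gap: 0.034
```

>>> send_rows:
  steps: "0 0 -0.5 0; 0 0 -1 0; 0 0 -1.5 0; 0 0 -2 0; 0 0 -2 0"

```text
time_s: 8.9
position: [0.5692, -0.2251, 0.0246]
orientation: [-1.57, 0.051, -0.051]
force: [-4.8, 1.7, 7.2]
finger_gap: 0.0339
```

>>> send_rows:
  steps: "0 0 0 0; 0 0 0 0; 0 0 0 0; 0 0 0 0; 0 0 0 0"
  claw: 1

```text
time_s: 9.4
position: [0.5692, -0.2251, 0.0233]
orientation: [-1.57, 0.051, -0.051]
force: [0.4, 0.1, 0.5]
finger_gap: 0.0856
```

>>> send_rows:
  steps: "0 0 10 0; 0 0 30 0; 0 0 50 0; 0 0 70 0; 0 0 70 0"

```text
time_s: 9.9
position: [0.5711, -0.2259, 0.0967]
orientation: [-1.572, 0.047, -0.055]
force: [0.9, -0.2, -1.2]
finger_gap: 0.0851
```

>>> send_rows:
  steps: "0 0 0 -8; 0 0 0 -16; 0 0 0 -24; 0 0 0 -32; 0 0 0 -40"

```text
time_s: 10.4
position: [0.5688, -0.2249, 0.0928]
orientation: [-1.486, 0.602, -0.601]
force: [0.3, -0.7, 0.6]
finger_gap: 0.0853
```

>>> send_rows:
  steps: "0 0 0 -8; 0 0 0 -16; 0 0 0 -24; 0 0 0 -32; 0 0 0 -40"

```text
time_s: 10.9
position: [0.5688, -0.2249, 0.0928]
orientation: [-1.257, 1.133, -1.132]
force: [0.1, -0.0, 0.7]
finger_gap: 0.0855
```

>>> send_rows:
  steps: "0 0 0 -8; 0 0 0 -16; 0 0 0 -24; 0 0 0 -32; 0 0 0 -40"

```text
time_s: 11.4
position: [0.5688, -0.2249, 0.0928]
orientation: [-0.867, 1.633, -1.632]
force: [0.4, -0.1, -0.7]
finger_gap: 0.0854
```

>>> send_rows:
  steps: "0 0 0 -8; 0 0 0 -16; 0 0 0 -24; 0 0 0 -32; 0 0 0 -40"

```text
time_s: 11.9
position: [0.5688, -0.2249, 0.0928]
orientation: [-0.291, 2.073, -2.072]
force: [-0.5, -0.3, -1.2]
finger_gap: 0.0854
```

>>> send_rows:
  steps: "0 0 0 -8; 0 0 0 -16; 0 0 0 -20; 0 0 0 -20; 0 0 0 -20"

```text
time_s: 12.4
position: [0.5689, -0.225, 0.093]
orientation: [-0.069, -2.189, 2.189]
force: [0.2, 0.4, -0.5]
finger_gap: 0.0855
```

Run:
```python
from h import *
from scipy.spatial.transform import Rotation as Ro
c=cams.capture("wrist");cv2.imwrite("pics/w5.png",c["img"]);st=telemetry.read_state()
print(st["position"],st["qpos"],Ro.from_rotvec(st["orientation"]).as_matrix().round(3))
import pickle;pickle.dump({k:c[k] for k in c if k!='img'},open('w5.pkl','wb'))
c=cams.capture("scene");cv2.imwrite("pics/s5.png",cv2.resize(c["img"][130:370,175:495],None,fx=2.5,fy=2.5))
```

```text
[ 0.56898685 -0.22499158  0.09306991] [-3.96004288e-01  5.84614965e-01  1.73843835e+00 -5.83059589e-06
  8.18928040e-01  1.23806969e+00] [[-0.998 -0.    -0.063]
 [ 0.063  0.    -0.998]
 [ 0.    -1.    -0.   ]]
```

View pics/w5.png

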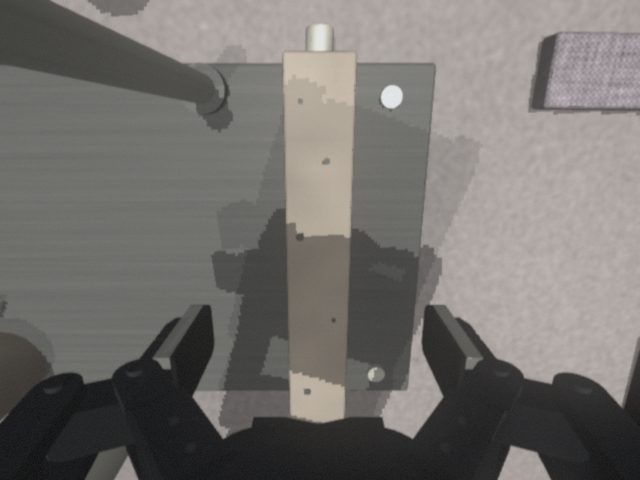

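View pics/s5.png

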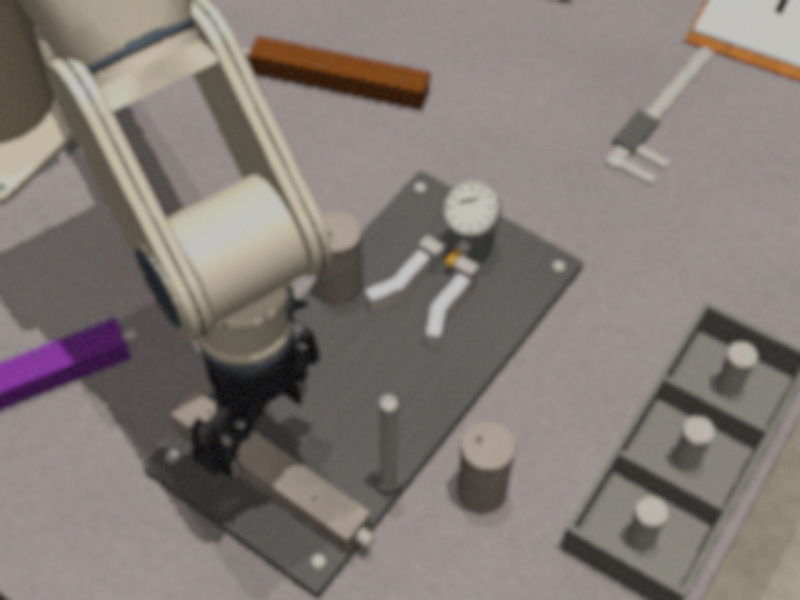

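The bar lies flat across the rear of the plate, stud at (320,38) towards +x, centred between the fingers. I'll regrasp it and lift.

>>> send_rows:
  steps: "0 0 -25 0; 0 0 -50 0; 0 0 -65 0; 0 0 -69 0; 0 0 -69 0"

```text
time_s: 13.0
position: [0.5689, -0.225, 0.0239]
orientation: [-0.07, -2.188, 2.188]
force: [0.1, -0.3, -0.2]
finger_gap: 0.0855
```

>>> send_rows:
  steps: "0 0 0 0; 0 0 0 0; 0 0 0 0; 0 0 0 0; 0 0 0 0"
  claw: -1
  squeeze: 60

```text
time_s: 13.5
position: [0.5697, -0.2252, 0.0253]
orientation: [-0.073, -2.188, 2.189]
force: [-1.0, 0.5, 6.2]
finger_gap: 0.0338
```

>>> send_rows:
  steps: "0 0 0 0; 0 0 8 0; 0 0 25 0; 0 0 50 0; 0 0 80 0"

```text
time_s: 14.0
position: [0.568, -0.2246, 0.1048]
orientation: [-0.068, -2.188, 2.186]
force: [0.4, -0.1, -6.1]
finger_gap: 0.0341
```

>>> send_rows:
  steps: "0 0 40 0; 0 0 80 0; 0 0 110 0; 0 0 120 0; 0 0 120 0"

```text
time_s: 14.5
position: [0.5695, -0.2252, 0.226]
orientation: [-0.074, -2.188, 2.191]
force: [-0.1, 0.5, -6.4]
finger_gap: 0.0339
```

>>> send_rows:
  steps: "0 3 0 3; 0 8 0 9; 1 14 0 16; 1 20 0 23; 2 26 0 30"

```text
time_s: 15.0
position: [0.5694, -0.1983, 0.2214]
orientation: [-0.468, 1.968, -1.962]
force: [-0.3, -1.0, -5.9]
finger_gap: 0.034
```

>>> send_rows:
  steps: "0 6 0 7; 1 12 0 14; 1 18 0 21; 2 24 0 28; 2 29 0 35"

```text
time_s: 15.5
position: [0.5716, -0.1692, 0.2215]
orientation: [-0.935, 1.569, -1.562]
force: [0.3, -0.8, -6.2]
finger_gap: 0.0341
```

>>> send_rows:
  steps: "0 6 0 7; 1 12 0 14; 1 15 0 20; 1 17 0 25; 1 17 0 25"

```text
time_s: 16.0
position: [0.5726, -0.1524, 0.2217]
orientation: [-1.181, 1.26, -1.253]
force: [0.2, -1.5, -6.0]
finger_gap: 0.0338
```

>>> send_rows:
  steps: "0 0 0 0; 0 0 0 0; 0 0 0 0"

```text
time_s: 16.3
position: [0.5739, -0.1531, 0.2238]
orientation: [-1.177, 1.259, -1.257]
force: [0.2, -0.1, -6.4]
finger_gap: 0.0336
```

Run:
```python
from h import *
from scipy.spatial.transform import Rotation as Ro
c=cams.capture("wrist");cv2.imwrite("pics/w6.png",c["img"]);st=telemetry.read_state()
print(st["position"],st["qpos"],Ro.from_rotvec(st["orientation"]).as_matrix().round(3))
import pickle;pickle.dump({k:c[k] for k in c if k!='img'},open('w6.pkl','wb'))
```

```text
[ 0.57400972 -0.15317855  0.22406607] [-2.80805909e-01  3.86643857e-01  1.70591319e+00 -1.36264206e-05
  1.04940605e+00 -2.14634404e-01] [[-0.066 -0.     0.998]
 [-0.998  0.    -0.066]
 [-0.    -1.    -0.   ]]
```

View pics/w6.png

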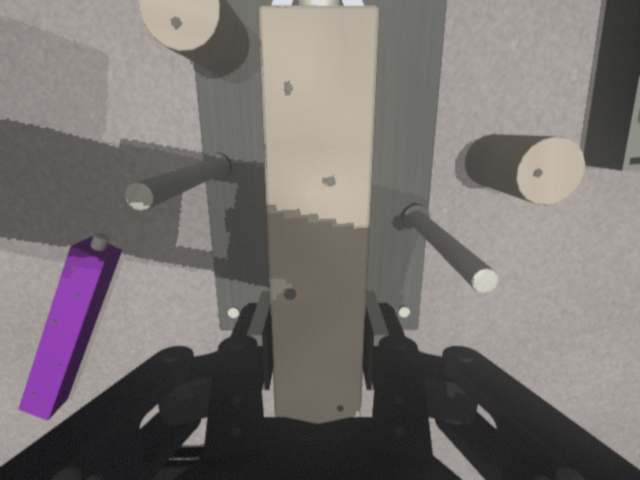

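The stud now points towards the gauge (off the top edge at 318,3). The bar is aligned with the bench, clear of the posts at (225,165) and (410,213). Descending.

>>> send_rows:
  steps: "0 0 -30 0; 0 0 -70 0; 0 0 -110 0; 0 0 -145 0; 0 0 -165 0"

```text
time_s: 16.85
position: [0.5726, -0.1527, 0.0565]
orientation: [-1.179, 1.26, -1.255]
force: [0.5, -0.0, -5.7]
finger_gap: 0.0338
```

>>> send_rows:
  steps: "0 0 -10 0; 0 0 -18 0; 0 0 -24 0; 0 0 -28 0; 0 0 -30 0"

```text
time_s: 17.35
position: [0.5747, -0.1532, 0.0298]
orientation: [-1.177, 1.256, -1.258]
force: [0.8, -0.9, -6.8]
finger_gap: 0.0341
```

>>> send_rows:
  steps: "0 0 -1 0; 0 0 -2 0; 0 0 -2.5 0; 0 0 -3 0; 0 0 -3 0"

```text
time_s: 17.85
position: [0.5742, -0.1531, 0.0264]
orientation: [-1.178, 1.257, -1.257]
force: [0.5, 0.4, -6.4]
finger_gap: 0.0337
```

>>> send_rows:
  steps: "0 0 -0.5 0; 0 0 -1 0; 0 0 -1.4 0; 0 0 -1.8 0; 0 0 -1.8 0"

```text
time_s: 18.35
position: [0.5742, -0.1531, 0.0253]
orientation: [-1.178, 1.257, -1.257]
force: [-3.7, 2.2, 5.3]
finger_gap: 0.0336
```

>>> send_rows:
  steps: "0 0 0 0; 0 0 0 0; 0 0 0 0; 0 0 0 0; 0 0 0 0"
  claw: 1

```text
time_s: 18.85
position: [0.5743, -0.1531, 0.0245]
orientation: [-1.178, 1.257, -1.257]
force: [-0.2, -0.4, 0.3]
finger_gap: 0.0851
```

>>> send_rows:
  steps: "0 0 10 0; 0 0 30 0; 0 0 55 0; 0 0 80 0; 0 0 80 0"

```text
time_s: 19.35
position: [0.5766, -0.1538, 0.1085]
orientation: [-1.174, 1.251, -1.261]
force: [-0.1, -0.2, 0.2]
finger_gap: 0.0855
```

>>> send_rows:
  steps: "-2 -30 0 0; -4 -65 0 0; -6 -100 0 0; -8 -130 0 0; -8 -138 0 0"
  claw: -1

```text
time_s: 19.85
position: [0.5657, -0.2938, 0.1043]
orientation: [-1.177, 1.258, -1.259]
force: [1.0, 1.0, -0.1]
finger_gap: 0.0125
```

>>> send_rows:
  steps: "0 0 0 0; 0 0 0 0; 0 0 0 0; 0 0 0 0"

```text
time_s: 20.25
position: [0.5663, -0.2898, 0.1045]
orientation: [-1.178, 1.256, -1.256]
force: [0.0, 0.9, 0.7]
finger_gap: -0.0001
```

Run:
```python
from h import *
from scipy.spatial.transform import Rotation as Ro
c=cams.capture("wrist");cv2.imwrite("pics/w7.png",c["img"]);st=telemetry.read_state()
print(st["position"],st["finger_gap"],Ro.from_rotvec(st["orientation"]).as_matrix().round(3)[:,2])
import pickle;pickle.dump({k:c[k] for k in c if k!='img'},open('w7.pkl','wb'))
c=cams.capture("scene");cv2.imwrite("pics/s7.png",cv2.resize(c["img"][130:370,175:495],None,fx=2.5,fy=2.5))
```

```text
[ 0.56632498 -0.29001896  0.1045388 ] 3.107661401648435e-05 [ 0.998 -0.064 -0.   ]
```

View pics/w7.png

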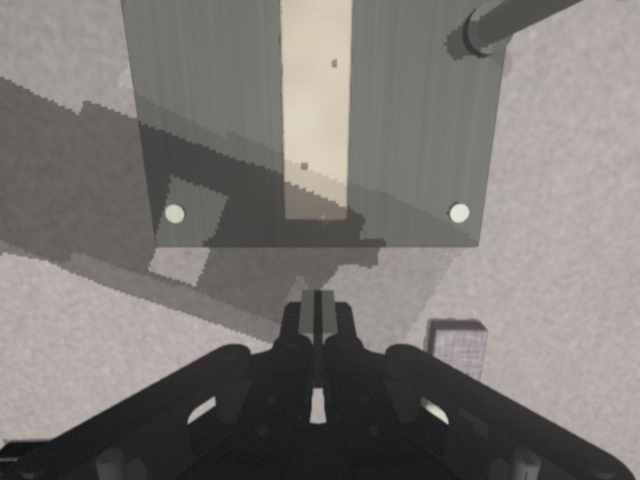

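View pics/s7.png

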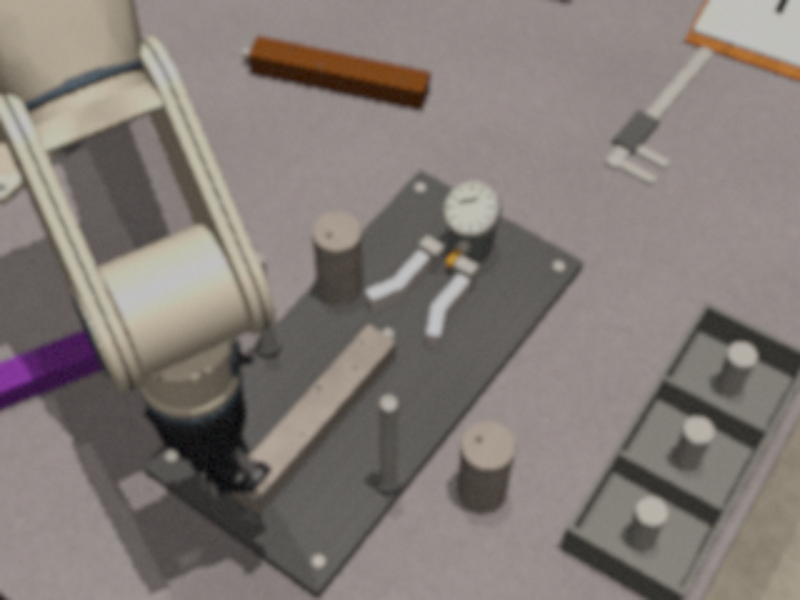

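Run:
```python
from h import *
import pickle
c=pickle.load(open('w7.pkl','rb'))
a,b=atz(c,285,220,.051),atz(c,347,220,.051);m=(a+b)/2;print(a,b,m)
k,l=atz(c,174,213,.018),atz(c,459,212,.018);print("bolts mid",(k+l)/2,np.degrees(np.arctan2(*(l-k)[1::-1])))
th=np.radians(86.5);R=np.array([[np.cos(th),np.sin(th)],[-np.sin(th),np.cos(th)]])
for p in (m,(k+l)/2,np.array([.5663,-.2900])): print(R@(p[:2]-np.array([.581,-.041])))
```

```text
[ 0.54907471 -0.26141366  0.051     ] [ 0.58365037 -0.26360536  0.051     ] [ 0.56636254 -0.26250951  0.051     ]
bolts mid [ 0.56635194 -0.26583188  0.018     ] -3.420425046487573
[-0.22198995  0.00108733]
[-0.22530677  0.00089508]
[-0.24943298 -0.0005285 ]
```

>>> send_rows:
  steps: "-1.5 0 -25 0; -1.5 0 -50 0; -1.5 0 -70 0; -1.5 0 -79 0; -1.5 0 -79 0"

```text
time_s: 20.85
position: [0.564, -0.2904, 0.0243]
orientation: [-1.179, 1.259, -1.255]
force: [0.0, 0.4, 0.9]
finger_gap: -0.0002
```

>>> send_rows:
  steps: "0.2 3 0 0; 0.5 8 0 0; 0.7 12 0 0; 0.9 15 0 0; 1.1 18 0 0"

```text
time_s: 21.35
position: [0.5662, -0.2731, 0.0261]
orientation: [-1.178, 1.255, -1.258]
force: [-0.4, -4.2, -0.2]
finger_gap: 0.0002
```

>>> send_rows:
  steps: "0.2 4 0 0; 0.5 8 0 0; 0.9 14 0 0; 1.2 20 0 0; 1.6 26 0 0"

```text
time_s: 21.85
position: [0.568, -0.2476, 0.0261]
orientation: [-1.177, 1.255, -1.259]
force: [-0.3, -5.1, 2.9]
finger_gap: -0.0002
```

>>> send_rows:
  steps: "0.4 7 0 0; 0.9 14 0 0; 1.2 20 0 0; 1.6 26 0 0; 1.8 30 0 0"

```text
time_s: 22.35
position: [0.5698, -0.2173, 0.0261]
orientation: [-1.177, 1.255, -1.258]
force: [-0.0, -5.9, 4.6]
finger_gap: 0.0001
```

Run:
```python
from h import *
c=cams.capture("wrist");cv2.imwrite("pics/w8.png",c["img"]);st=telemetry.read_state()
print(st["position"],st["force"])
c=cams.capture("top");cv2.imwrite("pics/t8.png",cv2.resize(c["img"][170:280,240:440],None,fx=4,fy=4,interpolation=cv2.INTER_CUBIC))
```

```text
[ 0.56975851 -0.21675533  0.0260157 ] [ 0.16064612 -2.24880546  2.29427294]
```

View pics/w8.png

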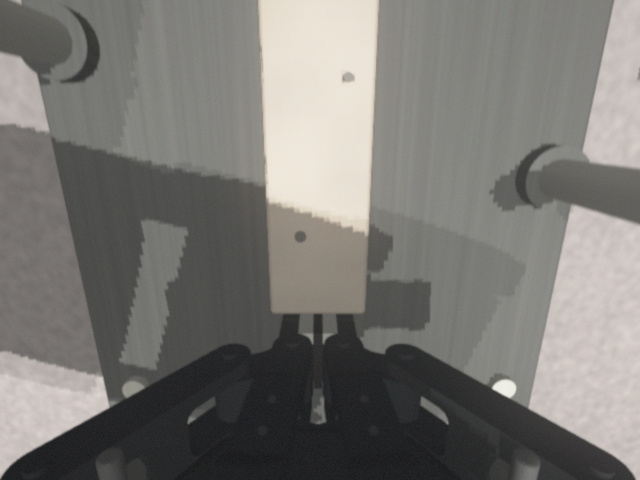

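View pics/t8.png

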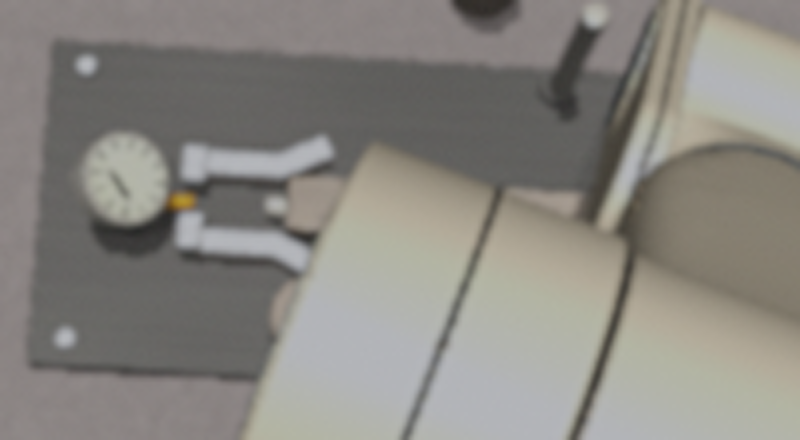

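The bar is between the guides, with the stud at (274,205) in line with the gap and the spindle. I'll keep pushing, slower now.

>>> send_rows:
  steps: "0.2 4 0 0; 0.5 8 0 0; 0.8 13 0 0; 1.1 18 0 0; 1.3 22 0 0"

```text
time_s: 22.95
position: [0.5707, -0.1954, 0.0258]
orientation: [-1.178, 1.256, -1.258]
force: [-0.4, -5.0, 3.2]
finger_gap: -0.0001
```

>>> send_rows:
  steps: "0.2 4 0 0; 0.5 8 0 0; 0.7 12 0 0; 0.9 16 0 0; 1.2 20 0 0"

```text
time_s: 23.45
position: [0.5719, -0.1755, 0.0258]
orientation: [-1.178, 1.256, -1.258]
force: [0.2, -5.8, 3.1]
finger_gap: 0.0002
```

>>> send_rows:
  steps: "0.1 2 0 0; 0.2 4 0 0; 0.4 6 0 0; 0.5 8 0 0; 0.5 8 0 0"

```text
time_s: 23.95
position: [0.5724, -0.1673, 0.0258]
orientation: [-1.178, 1.256, -1.258]
force: [0.2, -4.3, 3.1]
finger_gap: -0.0001
```

>>> send_rows:
  steps: "0.1 1 0 0; 0.1 2 0 0; 0.2 3 0 0; 0.2 4 0 0; 0.2 4 0 0"

```text
time_s: 24.45
position: [0.5725, -0.1635, 0.0257]
orientation: [-1.178, 1.257, -1.258]
force: [-1.1, -4.7, 4.0]
finger_gap: -0.0003
```

>>> send_rows:
  steps: "0 0.6 0 0; 0.1 1.2 0 0; 0.1 1.8 0 0; 0.1 2.4 0 0; 0.1 2.4 0 0"

```text
time_s: 24.95
position: [0.5727, -0.1624, 0.0258]
orientation: [-1.179, 1.255, -1.259]
force: [-1.7, -12.1, 2.1]
finger_gap: 0.0003
```

>>> send_rows:
  steps: "0 0.5 0 0; 0 1 0 0; 0 1 0 0; 0 1 0 0"

```text
time_s: 25.35
position: [0.5727, -0.1623, 0.0258]
orientation: [-1.179, 1.254, -1.26]
force: [-1.1, -17.3, 1.0]
finger_gap: 0.0001
```

Run:
```python
from h import *
st=telemetry.read_state()
print(st["position"],st["force"])
c=cams.capture("scene");cv2.imwrite("pics/s9.png",cv2.resize(c["img"][190:310,275:415],None,fx=5,fy=5,interpolation=cv2.INTER_CUBIC))
```

```text
[ 0.57271335 -0.16231126  0.02578755] [ -1.11648059 -17.25450257   1.0198232 ]
```

View pics/s9.png

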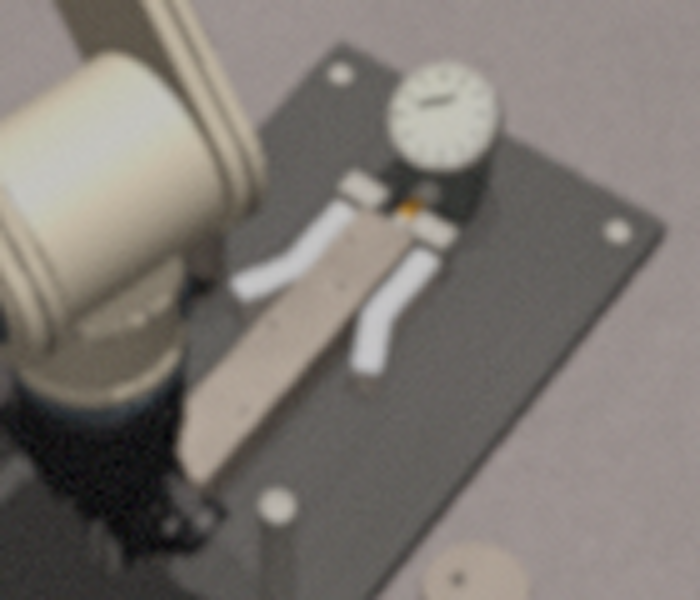

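The bar is against the shoulders: force rises to 17 N with no further motion, and the spindle is pushed in at (410,210). I'll back off, raise the arm and verify.

>>> send_rows:
  steps: "-0.1 -2 0 0; -0.4 -6 0 0; -0.8 -14 0 0; -1.5 -24 0 0; -2 -34 0 0"

```text
time_s: 25.9
position: [0.5702, -0.1942, 0.0253]
orientation: [-1.178, 1.257, -1.256]
force: [0.2, -1.2, -0.1]
finger_gap: 0.0001
```

>>> send_rows:
  steps: "0 0 20 0; 0 0 60 0; 0 0 110 0; 0 0 160 0; 0 0 210 0"

```text
time_s: 26.4
position: [0.5699, -0.1942, 0.2374]
orientation: [-1.178, 1.258, -1.257]
force: [0.9, -0.3, -0.1]
finger_gap: 0.0001
```

>>> send_rows:
  steps: "-10 -40 0 0; -20 -85 0 0; -30 -130 0 0; -35 -170 0 0; -40 -200 0 0"

```text
time_s: 26.9
position: [0.5294, -0.3967, 0.2356]
orientation: [-1.177, 1.258, -1.259]
force: [0.3, -0.2, 0.6]
finger_gap: -0.0001
```

>>> send_rows:
  steps: "-20 -35 0 0; -30 -70 0 0; -30 -80 0 0; -30 -80 0 0; -30 -80 0 0"

```text
time_s: 27.4
position: [0.5004, -0.473, 0.2352]
orientation: [-1.177, 1.258, -1.256]
force: [0.2, 0.3, 1.6]
finger_gap: -0.0
```

Run:
```python
from h import *
st=telemetry.read_state()
print(st["position"],st["force"],st["time_s"])
c=cams.capture("scene");cv2.imwrite("pics/s10.png",cv2.resize(c["img"][190:370,225:415],None,fx=3,fy=3,interpolation=cv2.INTER_CUBIC))
c=cams.capture("top");cv2.imwrite("pics/t10f.png",c["img"]);cv2.imwrite("pics/t10.png",cv2.resize(c["img"][170:280,240:440],None,fx=4,fy=4,interpolation=cv2.INTER_CUBIC))
```

```text
[ 0.50038197 -0.47303707  0.23515027] [0.16196492 0.31242087 1.60282438] 27.4
```

View pics/t10.png

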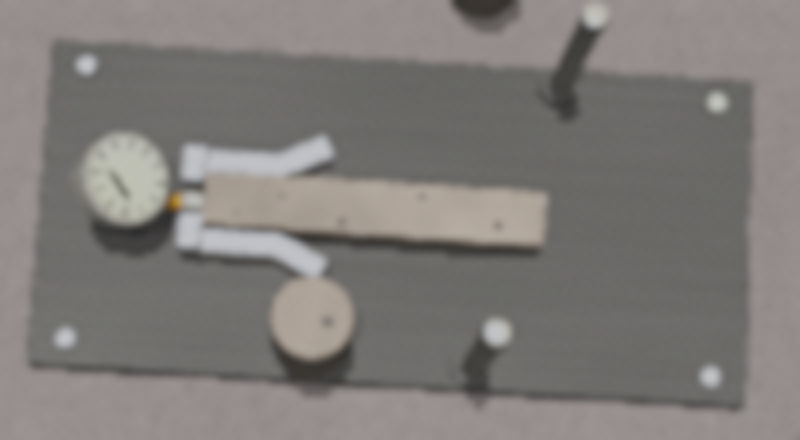

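View pics/s10.png

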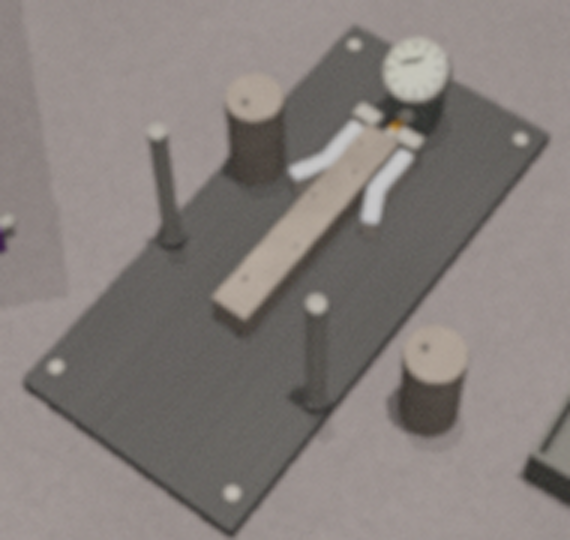

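View pics/t10f.png

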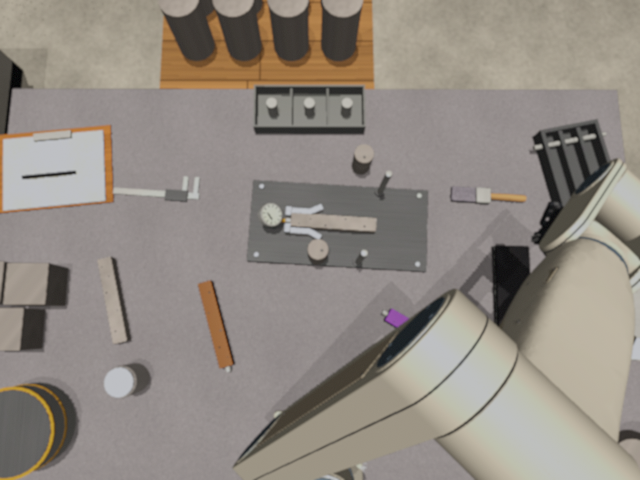

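Run:
```python
from h import *
c=cams.capture("top")
T=lambda x,y:(240+(x+.5)/4-.5,170+(y+.5)/4-.5)
th=np.radians(86.5);R=np.array([[np.cos(th),np.sin(th)],[-np.sin(th),np.cos(th)]])
f=(atz(c,*T(206,174),.051)+atz(c,*T(204,227),.051))/2
b=(atz(c,*T(548,190),.051)+atz(c,*T(543,244),.051))/2
for p in (f,b,(f+b)/2): print(R@(p[:2]-np.array([.581,-.041]))*1e3)
```

```text
[108.65709587   1.84279754]
[-110.40152396   -0.44526428]
[-0.87221405  0.69876663]
```

```bash
python3 -c "
from plant import workorder;print(workorder.job_done())"
```

```text
the job is handed in; nothing more can be done
None
```

The mortar bar is now home in the gauge bench with its steel stud towards the gauge, and I've handed the job in at about 27.5 s of the 58 s allowed.

- **Turn:** I gripped the bar at mid-length and lifted it until its underside was about 40 mm above the post tops. The last joint's range didn't allow a 180° turn in one grip. I made a quarter turn, laid the bar across the rear of the plate, regrasped it, lifted it again and made the second quarter turn. Both set-downs were gentle, at about 5–7 N on contact.
- **Push:** With the fingers shut, I pushed the plain end through the guides at about 5 N. At the shoulders the bar stopped moving while the force rose to 17 N, which is how I know it seated. I then backed off and moved the arm clear.

**Last checks:**
- **Position:** The pictures put the bar's origin at bench x ≈ -0.9 mm, y ≈ +0.7 mm. That is within the 2 mm tolerance, and the measurement itself is only good to about 2 mm.
- **Front end:** The front corners alone read 1.8 mm off the centre line. The guides leave only 1.5 mm each side, so I put that down to reading the pixels.
- **Spindle:** The stud is between the shoulders and the brass spindle looks pushed in. I could not read its travel directly.
- **Surroundings:** The posts, cylinders, spare bar, caliper and brush look unmoved. The arm partly hid the case and the purple look-alike in the last picture, but it was never low near either. No unexpected contact forces showed up.

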